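# Unclamp a culture dish and hold it level

## Robot

A 7-joint arm with a two-finger parallel gripper is mounted at the origin on a cart in front of the work surface, level with it; the furniture and walls round the work are solid. World frame = base frame: x ahead of the robot, y to its left, z up, the work surface at z = 0. Lengths are in m, angles in rad, forces in N, time in s.
With the tool pointing down it reaches from about 0.4 to 0.85 m from the base axis. Payload 4.5 kg.
Tool frame: the origin (TCP) lies midway between the tips of the shut fingers; the grasp point (between the pads) lies 19 mm behind it; x points along the fingers, y is the direction in which the jaws open and shut, and the axes are right-handed (so a half turn about x gives the same grasp; the last joint's range is limited). The gripper opens to 88 mm and grips with 3 to 60 N. Pads are 18 mm wide; open, the fingers measure 123 mm over their backs; the gripper's body (75 mm by 187 mm) begins 45 mm behind the grasp point.
Start: joints at [-1.205, 0.689, -0.195, 1.565, 0.157, 0.902, -0.215], TCP at [0.204, 0.591, 0.239] pointing down, gripper open.
Joint ranges: [-3.01, 3.01], [-0.46, 2.08], [-1.47, 1.51], [0.13, 2.56], [-1, 4.14], [0.04, 2.09], [-2.66, 2.66]. Speed limits (rad/s): [2.57, 2.57, 3.14, 3.14, 3.14, 3.14, 3.14].

## Interface

Orientations are given as a unit quaternion [x, y, z, w].
In Python, from plant import r gives the robot as it stands.
- The arm moves only by the tool arm_command, never from a script. Its argument "plan" is a list of rows, each a list of 5 numbers: the finger opening in m, from 0 to 0.0881, then the shift along the tool's x, y, z in m, then the turn about the tool's x in rad. In form: [[grip, dx, dy, dz, roll], ...]. A call has 1 to 12 rows; each row shifts and turns the commanded pose from where the row before left it, along the tool's axes as they then stand; what a row does not reach is not made up. A row lasts 1/8 s, in which the tool goes at most 62.5 mm and 10.7 degrees, less where a joint would pass 70% of its speed; a pose out of reach is approached as far as the arm can. A call is refused whole if a number of a shift passes 0.0625 or a number of a turn 0.188, either way. A call with a gripper value outside its range is refused whole. The fingers move at their own pace and stop on an object; "force" is the grip in N (left out, the last holds). Time passes only in rows, so rows that do not move let the fingers close. It gives the time, the measured TCP pose, the force and the opening at its end, in the units of the state.
- r.get_state(): the state, without advancing time (a new reading comes with each control period).
- r.snapshot(name): name is "side" or "top"; returns (picture, depth): 384x512x3 uint8, red, green, blue; 384x512 float32, m along the optical axis (not along the pixel's ray), 0 where there is no reading.
- r.calibration(name): a dict with "fx", "fy", "cx", "cy" (pixels), "k1" (the pictures are not rectified: a ray, as slopes to the right and down, at radius r is drawn at 1 + k1 r^2 times it, then the intrinsics apply), "eye" and "orientation" of the camera in the world. Camera axes: x right, y down, z forward; pixel columns grow to the right and rows downward; lengths in m; the calibration is good to about 2 mm. A picture is of the moment at which its call begins. calibration takes no time and is no camera call.
- r.finish_job(): hands the job in, once; it reports no verdict.
The state is a dict: "clock": time; "q": joint angles; "qd": joint speeds; "joint_torque": joint torques, N m; "tool_pos": TCP position; "eef_rot": TCP orientation; "contact_force": force on the tool from outside, world axes, zero at the start; "moment": the same for the moment, N m; "opening": opening from 0.0 (shut) to 1.0 (fully open).
Only numpy, scipy, OpenCV 4.12 (cv2) and the standard library are available. Lean on these libraries where they do the work, as an engineer would, in place of code of your own. Each camera call takes 0.05 s, during which the arm holds its last target.

## Task

The culture dish sits clamped on the metal dish nest: swing the nest's clamp lever open, well clear of the dish, while the dish stays on its seat, and leave the lever open. Then take the dish by its rim, lift it to between 10 and 25 cm above its seat, and keep it there, still and level over the nest for a couple of seconds; the program finishes while still holding the dish in the air. Keep the dish level all the way, and do not disturb the spare dish or the other things on the bench.

Things in the scene. Friction and masses are not known exactly. Their poses are not given: they have to be found in the camera images.
- nest: dish nest, screwed to the bench: metal base plate 160 x 110 x 10 mm with a round pedestal 50 mm across in its middle and a pivot post behind. Fingers fit down beside the dish only at its nest +y and -y sides (close along nest y). Origin: on the bench under the pedestal's axis; x points from the dish to the pivot post, y to the left of that, z up; yaw within 0.5 rad of the world's
- seat (a point): centre of the pedestal's top, 40 mm above the bench, on which the dish rests, overhanging by 6 mm all round. Four upright steel pins, 6 mm thick, rise to 46 mm above the bench round the dish and centre it with 1 mm play; pin centres at nest x = +-31, y = +-17 mm. Axes as the nest's
- lever_pivot (a point): point on the upright pivot axis of the clamp lever, at nest x = +55, y = 0 mm, 61 mm above the bench (mid-height of the lever arm)
- clamp_lever (a joint): angle (rad) of the flat steel lever arm (12 mm wide, 58 to 64 mm above the bench), which swings level about the post. 0 = shut: points along nest -x, 1.5 mm above the dish's middle, barring it. Starts at 0 to 0.2; grows as its free end swings to nest +y (clockwise from above), stop at 1.75. From 0.85 on it no longer covers the dish. Light friction (0.6 N at the knob); stays where left
- lever_knob (a point): centre of the top of the upright black round knob on the lever's free end: 16 mm across, 32 mm tall, from 64 to 96 mm above the bench, 110 mm from the pivot axis. Nothing else is within 25 mm of its sides above the arm; it may be pinched or pushed
- dish: the closed round culture dish on the nest's seat, solid, 62 mm across and 15 mm high, about 30 g; origin at the centre of its underside, z up. On the seat its rim stands from 40 to 55 mm above the bench
- spare_dish: an identical dish, lying on the bench to the nest's right (nest -y side, 13 to 16 cm from the seat): leave alone; origin at the centre of its underside
- tape: roll of tape, 68 mm across, 19 mm high, lying on the bench to the nest's left: leave alone; origin at the centre of its underside
- tips: box of pipette tips with a clear lid, 73 x 121 x 68 mm, at the right: leave alone; origin at the centre of its underside
- small_bottle: small square bottle with a screw cap, 46 x 46 x 92 mm, at the back right: leave alone; origin at the centre of its underside
- brown_bottle: brown round bottle, 60 mm across, 118 mm high, at the left: leave alone; origin at the centre of its underside
- spout_bottle: squeeze bottle with a bent spout, 65 x 108 x 189 mm, at the right: leave alone; origin at the centre of its underside
- lab_timer: flat bench timer, 62 x 66 x 18 mm, at the back by the wall: leave alone; origin at the centre of its underside
- book: log book, 210 x 153 x 16 mm, on the bench at the right front: leave alone; origin at the centre of its underside
Not all that is in view belongs to the job. Leave any red look-alike of the dish alone.

How it is judged:
On the way, in this order (a step that is already met when the one before it is completed fails the run):
1. the clamp lever is swung clear (past 1.0 rad) while the dish is still on its seat (value of joint clamp_lever above 1 rad and distance between dish and seat below 0.006 m), for 0.2 s.
2. the dish is held still and level in the air over the nest for one second (height (world z) of dish between 0.13 and 0.35 m and horizontal distance between dish and seat below 0.08 m and angle between dish's own z axis and vertical below 0.12 rad and linear speed of dish below 0.03 m/s and angular speed of dish below 0.3 rad/s and contact force between dish and the fingers above 0.5 N and contact force between dish and nest below 0.05 N), for 1 s.
At the end, for the whole second after the job is handed in: the lever is open past 1.0 rad; the dish is gripped by the fingers, its underside 90 to 310 mm above its seat and within 80 mm of above the seat, tilted less than 0.12 rad (7 degrees), moving slower than 30 mm/s and 0.3 rad/s, and the nest does not touch it (all of step 2 and value of joint clamp_lever above 1 rad); the arm keeps its last pose, push and grip.
It fails at once if the dish is tipped more than 0.35 rad (20 degrees) (angle between dish's own z axis and vertical above 0.35 rad).
It fails at once if the spare dish or another bystander is moved more than 30 mm (distance of any of spare_dish, tape, tips, small_bottle, brown_bottle, spout_bottle, lab_timer, book from where it was at the start of the episode above 0.03 m).
It also fails if it takes over 48 s, if anything falls off the work surface, if the arm or the gripper's body presses on something with over 40 N, if the wrist force passes 120 N, or if a joint passes its speed limit or range.

## Working session

There is one attempt and no reset: what is moved stays moved. The work goes in short steps, Python scripts to look and compute and a tool call to move; the robot and the scene stay as the last step left them, time stands still between calls to the robot, and variables do not carry over. Pictures are saved under pics/ and viewed, and the job is handed in when it is done.

Besides the shell and the picture viewer there is one more tool, called after "Request:" as a command line: name --pt "numbers of a row" for each row, then --argument value for the rest. arm_command: Moves the arm, as the interface text tells. Its arguments: {"type":"object","properties":{"plan":{"type":"array","items":{"type":"array","items":{"type":"number"}}},"force":{"type":"number"}},"required":["plan"]}

```bash
mkdir -p pics; ls; python3 - <<'E'
from plant import r
import cv2
s=r.get_state(); print({k:s[k] for k in('clock','tool_pos','eef_rot','opening','contact_force')})
import numpy as np
for n in('side','top'):
    p,d=r.snapshot(n); cv2.imwrite(f'pics/{n}0.png',p[:,:,::-1]); np.savez(f'{n}0.npz',p=p,d=d); print(n,r.calibration(n))
E
```

```text
pics
{'clock': 0.0, 'tool_pos': array([0.20342134, 0.59029239, 0.23790807]), 'eef_rot': array([ 0.11608621,  0.69746213, -0.11738791,  0.69734543]), 'opening': 0.9974322259046903, 'contact_force': array([-0.17265528,  0.1264138 ,  0.16429557])}
side {'fx': 427.4320587834426, 'fy': 427.4320587834426, 'cx': 246.42535079860622, 'cy': 189.17391177021466, 'k1': 0.026312827884330935, 'eye': array([ 0.53660937, -1.34069226,  0.66300973]), 'orientation': array([ 0.83428771,  0.00532341, -0.00655232, -0.55126468])}
top {'fx': 356.82320995096813, 'fy': 356.82320995096813, 'cx': 256.754741563531, 'cy': 191.0522426839237, 'k1': -0.014625166014615778, 'eye': array([0.3401365 , 0.02433169, 1.20924403]), 'orientation': array([ 0.7056974 , -0.70493433,  0.0499704 , -0.0506136 ])}
```

View pics/side0.png

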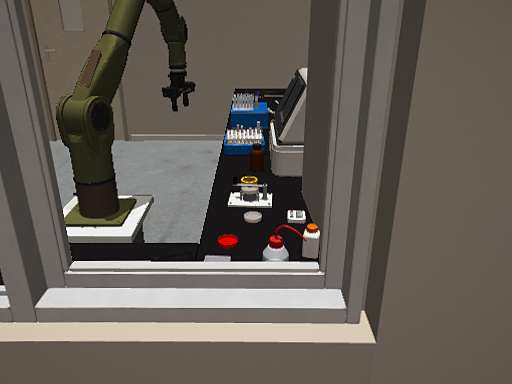

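View pics/top0.png

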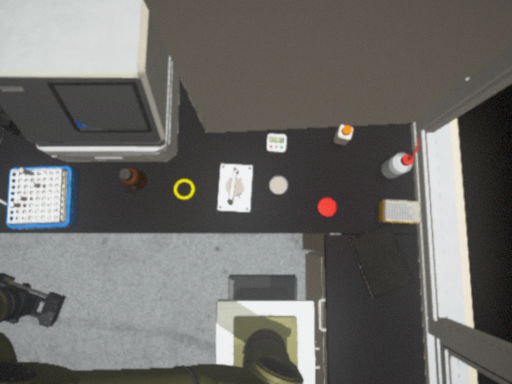

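The top view shows the nest at about (236,187), with the lever on it. The spare dish (clear) is at (279,185), the red look-alike at (327,207), the tape at (184,189) and the brown bottle at (133,177). Next I'll enlarge the nest.

```bash
cat > h.py <<'E'
import numpy as np,cv2
from scipy.spatial.transform import Rotation as R
from plant import r
def cam(n):
    c=r.calibration(n); K=np.array([[c['fx'],0,c['cx']],[0,c['fy'],c['cy']],[0,0,1]]); D=np.array([c['k1'],0,0,0.]); return K,D,np.array(c['eye']),R.from_quat(c['orientation']).as_matrix()
def at_z(n,uv,z):
    K,D,e,M=cam(n); u=cv2.undistortPoints(np.array(uv,float).reshape(-1,1,2),K,D)[:,0]
    d=np.c_[u,np.ones(len(u))]@M.T; return e+d*((z-e[2])/d[:,2])[:,None]
def proj(n,P):
    K,D,e,M=cam(n); rv=cv2.Rodrigues(M.T)[0]
    return cv2.projectPoints(np.array(P,float).reshape(-1,1,3),rv,-M.T@e,K,D)[0][:,0]
def snap(n,name,box,s):
    p,d=r.snapshot(n); np.savez(name+'.npz',p=p,d=d); crop(p,name,box,s); return p,d
def crop(p,name,box,s):
    x0,y0,x1,y1=box; cv2.imwrite(f'pics/{name}.png',cv2.resize(p[y0:y1,x0:x1,::-1],None,fx=s,fy=s,interpolation=cv2.INTER_CUBIC))
E
python3 - <<'E'
from h import *
crop(np.load('top0.npz')['p'],'top_c',(205,150,295,220),8)
crop(np.load('side0.npz')['p'],'side_c',(215,165,285,230),9)
E
```

```text
(no output)
```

View pics/top_c.png

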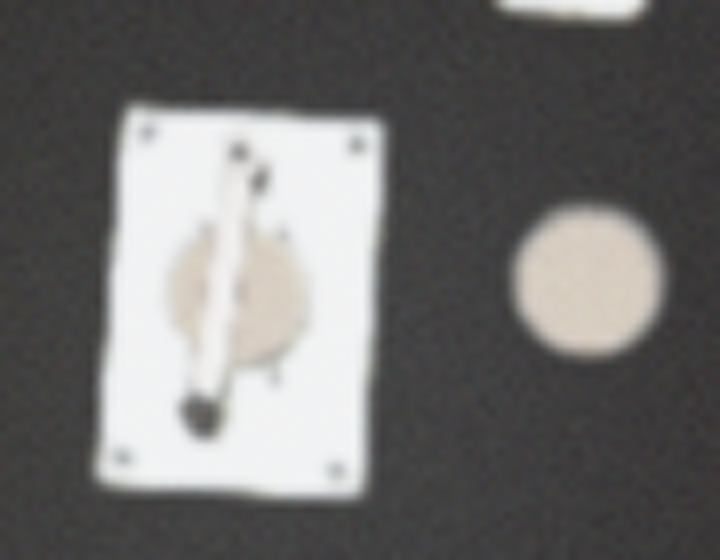

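View pics/side_c.png

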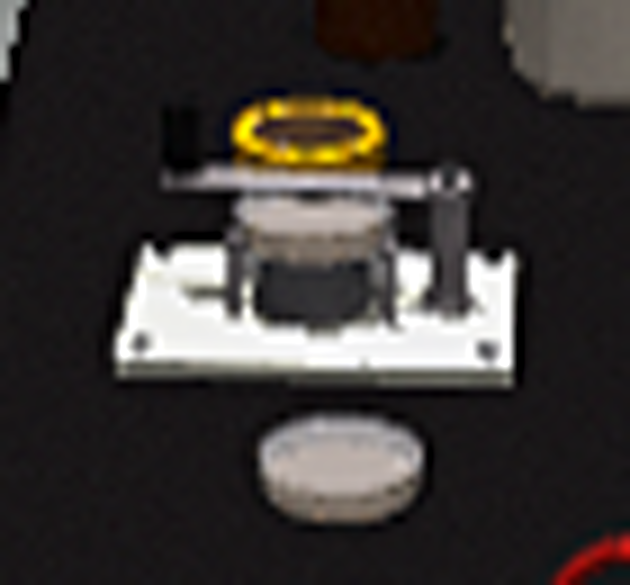

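The dish on the pedestal is beige, at top crop (240,297), with the lever across it and the knob at (202,417). The spare dish is at (588,280), on the bench to the nest's -y side. The target is the one under the lever with pins round it. Now I'll measure the poses.

```bash
python3 - <<'E'
from h import *
f=lambda c,o:((np.array(c,float)+.5)/8-.5)+np.array(o)
o=(205,150)
cor=f([[127,104],[385,119],[365,497],[97,488]],o) # back-left, back-right, front-right, front-left
C=at_z('top',cor,0.01); print(C.round(4)); print('centre',C.mean(0))
xd=(C[0]+C[1]-C[2]-C[3])/2; yd=(C[0]+C[3]-C[1]-C[2])/2
print('L',np.linalg.norm(xd),np.linalg.norm(yd),'yaw',np.arctan2(xd[1],xd[0]),np.arctan2(-yd[0],yd[1]))
p=np.load('top0.npz')['p']; m=(p.min(2)>140).astype(np.uint8)
n,l,st,ce=cv2.connectedComponentsWithStats(m); k=l[165,225]; ct=max(cv2.findContours((l==k).astype(np.uint8),0,1)[0],key=cv2.contourArea)
b=cv2.boxPoints(cv2.minAreaRect(ct)); B=at_z('top',b,.01); print('rect',B.round(4),B.mean(0))
print('dish',at_z('top',f([[240,297]],o),.055),'knob top',at_z('top',f([[202,415]],o),.093),'pivot',at_z('top',f([[237,152]],o),.066))
print('spare',at_z('top',f([[588,280]],o),.012))
g=lambda c:((np.array(c,float)+.5)/9-.5)+np.array((215,165))
K,D,e,M=cam('side')
S=at_z('side',g([[116,370],[515,380],[515,250],[150,240]]),.01);print('side corners',S.round(4),S.mean(0))
print('side dish top', at_z('side',g([[313,213]]),.055),'knob top',at_z('side',g([[183,110]]),.096))
E
```

```text
[[0.6108 0.1504 0.01  ]
 [0.6043 0.0396 0.01  ]
 [0.4418 0.0476 0.01  ]
 [0.4455 0.1605 0.01  ]]
centre [0.52559261 0.09950789 0.01      ]
L 0.16414978934366042 0.11198249951016345 yaw -0.05494702262280544 -0.04534580126222934
rect [[0.4477 0.1609 0.01  ]
 [0.6105 0.1536 0.01  ]
 [0.6032 0.0391 0.01  ]
 [0.4408 0.0486 0.01  ]] [0.52553757 0.1005434  0.01      ]
dish [[0.51994375 0.09815179 0.055     ]] knob top [[0.46702557 0.11020781 0.093     ]] pivot [[0.57814955 0.09927479 0.066     ]]
spare [[ 0.53410009 -0.04686629  0.012     ]]
side corners [[0.4432 0.0404 0.01  ]
 [0.6012 0.032  0.01  ]
 [0.6061 0.1606 0.01  ]
 [0.4504 0.1706 0.01  ]] [0.5252235  0.10088634 0.01      ]
side dish top [[0.52101845 0.09431737 0.055     ]] knob top [[0.46857166 0.10385115 0.096     ]]
```

```bash
python3 - <<'E'
from h import *
s=r.get_state(); M=R.from_quat(s['eef_rot']).as_matrix(); print(M.round(3),s['q'].round(3))
print('jaw axis yaw',np.arctan2(M[1,1],M[0,1]))
for n,u,z in(('brown',(133,177),.1),('tape',(184,189),.015),('timer',(277,143),.018)): print(n,at_z('top',[u],z))
yaw=-.05; seat=np.array([.5225,.098]); X=np.array([np.cos(yaw),np.sin(yaw)]);Y=np.array([-X[1],X[0]]); piv=seat+.055*X
k=at_z('top',[[(202.5)/8-.5+205,(415.5)/8-.5+150]],.093)[0,:2]; v=k-piv; print('piv',piv,'knob r',np.hypot(*v),'lever',np.arctan2(v@Y,-v@X))
# overlay of the model
p=np.load('top0.npz')['p'].copy(); big=cv2.resize(p[150:220,205:295,::-1],None,fx=8,fy=8,interpolation=cv2.INTER_CUBIC)
def dr(P,c):
    for u in proj('top',P): cv2.circle(big,tuple(int(round(q)) for q in ((u-[205,150]+.5)*8-.5)),2,c,-1)
t=np.linspace(0,2*np.pi,40)
W=lambda x,y,z:np.c_[seat+np.outer(x,X)+np.outer(y,Y),np.full(len(x),z)]
dr(W(.031*np.cos(t),.031*np.sin(t),.055),(0,0,255))
dr(W(np.array([.08,.08,-.08,-.08]),np.array([.055,-.055,-.055,.055]),.01),(0,255,0))
dr(W(np.array([.031,.031,-.031,-.031]),np.array([.017,-.017,-.017,.017]),.046),(255,0,0))
dr(W(np.array([.055]),np.array([0]),.064),(255,0,255))
for a in(.05,.1,.15): dr(W(np.array([.055-.11*np.cos(a)]),np.array([.11*np.sin(a)]),.096),(0,255,255))
cv2.imwrite('pics/ov.png',big)
E
```

```text
[[-0.     0.326  0.945]
 [-0.001  0.945 -0.326]
 [-1.    -0.002  0.   ]] [-1.205  0.69  -0.195  1.566  0.157  0.902 -0.215]
jaw axis yaw 1.2391004167574535
brown [[0.54365983 0.41715518 0.1       ]]
tape [[0.51808468 0.2719124  0.015     ]]
timer [[ 0.67794112 -0.04393525  0.018     ]]
piv [0.57743126 0.09525115] knob r 0.11141417486589708 lever 0.08465035622780291
```

View pics/ov.png

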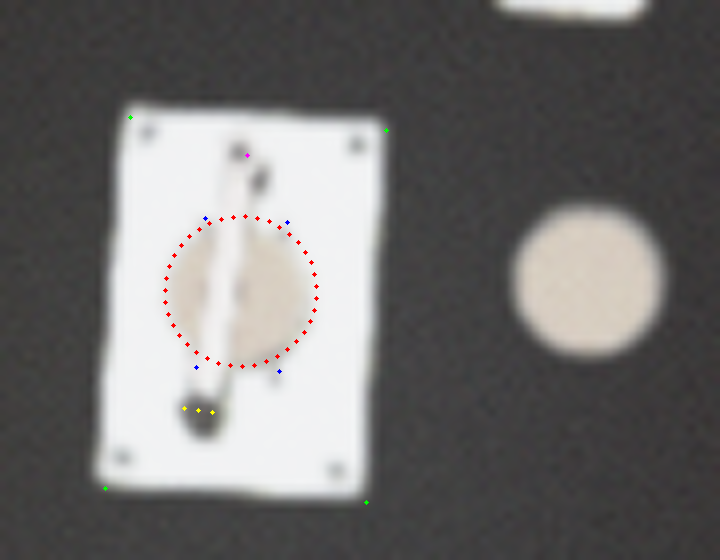

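```bash
cat >> h.py <<'E'
def cloud(n,d,box):
    K,D,e,M=cam(n); x0,y0,x1,y1=box; v,u=np.mgrid[y0:y1,x0:x1]; uv=np.c_[u.ravel(),v.ravel()].astype(float)
    un=cv2.undistortPoints(uv.reshape(-1,1,2),K,D)[:,0]; z=d[y0:y1,x0:x1].ravel(); P=(np.c_[un,np.ones(len(un))]*z[:,None])@M.T+e
    return uv[z>0],P[z>0]
E
python3 - <<'E'
from h import *
for n,b in(('top',(205,150,295,220)),('side',(215,165,285,230))):
    uv,P=cloud(n,np.load(n+'0.npz')['d'],b); 
    S=np.array([.521,.099])
    for nm,c,rad,lo,hi in(('dish',S,.04,.05,.0575),('knob',[.467,.111],.02,.085,.105),('spare',[.534,-.047],.045,.008,.022),('arm',S,.09,.0595,.07),('plate',S,.12,.005,.014)):
        m=(np.hypot(*(P[:,:2]-c).T)<rad)&(P[:,2]>lo)&(P[:,2]<hi); Q=P[m]
        if m.sum(): 
            print(n,nm,m.sum(),'mean',Q.mean(0).round(4),'min',Q.min(0).round(4),'max',Q.max(0).round(4),'mid',((Q.min(0)+Q.max(0))/2).round(4))
            if nm=='plate': print(at_z('top',cv2.boxPoints(cv2.minAreaRect(proj('top',Q).astype(np.float32))),.01).round(4))
E
```

```text
top dish 174 mean [0.5201 0.0999 0.0546] min [0.4925 0.0706 0.0502] max [0.5488 0.1296 0.0575] mid [0.5206 0.1001 0.0538]
top knob 21 mean [0.4663 0.1129 0.0954] min [0.4592 0.1062 0.0887] max [0.4746 0.1189 0.1001] mid [0.4669 0.1126 0.0944]
top spare 266 mean [ 0.5316 -0.0454  0.0151] min [ 0.5013 -0.0771  0.0085] max [ 0.5632 -0.0159  0.0212] mid [ 0.5322 -0.0465  0.0148]
top arm 129 mean [0.5296 0.1037 0.0646] min [0.4589 0.0735 0.0599] max [0.5835 0.1156 0.0696] mid [0.5212 0.0946 0.0647]
top plate 1056 mean [0.5194 0.0993 0.0101] min [ 0.4173 -0.0195  0.005 ] max [0.6351 0.2031 0.014 ] mid [0.5262 0.0918 0.0095]
[[ 0.6339  0.204   0.01  ]
 [ 0.634  -0.02    0.01  ]
 [ 0.4173 -0.0191  0.01  ]
 [ 0.417   0.1993  0.01  ]]
side dish 78 mean [0.5189 0.091  0.0538] min [0.4828 0.0681 0.0502] max [0.549  0.1138 0.0573] mid [0.5159 0.0909 0.0537]
side knob 14 mean [0.4663 0.1102 0.0915] min [0.4611 0.1052 0.0854] max [0.4723 0.1156 0.0964] mid [0.4667 0.1104 0.0909]
side spare 149 mean [ 0.5327 -0.0499  0.0136] min [ 0.5041 -0.0783  0.0087] max [ 0.5619 -0.0148  0.0171] mid [ 0.533  -0.0465  0.0129]
side arm 79 mean [0.5239 0.1037 0.0634] min [0.4607 0.0887 0.0596] max [0.5854 0.1178 0.0698] mid [0.523  0.1032 0.0647]
side plate 418 mean [0.5218 0.0837 0.0094] min [ 0.4434 -0.0203  0.005 ] max [0.6066 0.1637 0.014 ] mid [0.525  0.0717 0.0095]
[[ 0.4479  0.1639  0.01  ]
 [ 0.6071  0.1547  0.01  ]
 [ 0.5932 -0.0269  0.01  ]
 [ 0.4346 -0.0143  0.01  ]]
```

Request:
arm_command --pt "0.036 0 0 0 -0.1" --pt "0.036 0 0 0 -0.099" --pt "0.036 0 -0.036 0.027 0" --pt "0.036 0 -0.036 0.027 0" --pt "0.036 0 -0.036 0.027 0" --pt "0.036 0 -0.036 0.027 0" --pt "0.036 0 -0.036 0.027 0" --pt "0.036 0 -0.036 0.027 0" --pt "0.036 0 -0.036 0.027 0" --pt "0.036 0 -0.036 0.027 0" --pt "0.036 0 -0.036 0.027 0" --pt "0.036 0 -0.036 0.027 0" --force 10

```text
clock: 1.6
tool_pos: [0.424, 0.1969, 0.2386]
eef_rot: [0.047, 0.706, -0.047, 0.705]
contact_force: [1.0, -0.1, -0.1]
opening: 0.412
```

```bash
cat >> h.py <<'E'
def need(P,yaw=None):
    s=r.get_state(); M=R.from_quat(s['eef_rot']).as_matrix(); y=np.arctan2(M[1,1],M[0,1]); d=M.T@(np.array(P)-s['tool_pos'])
    print('t %.2f'%s['clock'],'tcp',s['tool_pos'].round(4),'yaw %.4f'%y,'tilt %.4f'%np.arccos(-M[2,0]),'open %.4f'%(s['opening']*.0881),'F',s['contact_force'].round(2),'q',s['q'].round(2))
    print('tool shift needed',d.round(4),'roll',None if yaw is None else round(y-yaw,4)); return d
E
python3 -c "
from h import *
need([.4665,.1115,.070],1.438)"
```

```text
t 1.60 tcp [0.424  0.1969 0.2386] yaw 1.4382 tilt 0.0003 open 0.0363 F [ 0.99 -0.11 -0.07] q [-0.33  0.5  -0.31  2.02  0.24  0.66  0.64]
tool shift needed [ 0.1686 -0.079   0.0534] roll 0.0002
```

Request:
arm_command --pt "0.036 0 -0.0265 0.018 0" --pt "0.036 0 -0.0265 0.018 0" --pt "0.036 0 -0.026 0.0174 0" --pt "0.036 0.03 0 0 0" --pt "0.036 0.03 0 0 0" --pt "0.036 0 0 0 0"

```text
clock: 2.35
tool_pos: [0.4645, 0.1124, 0.1772]
eef_rot: [0.046, 0.707, -0.048, 0.704]
contact_force: [-0.2, -0.9, -0.4]
opening: 0.408
```

```bash
python3 -c "
from h import *
need([.4665,.1115,.070],1.438)
snap('top','t1',(190,140,290,215),8);snap('side','s1',(205,120,285,210),7)"
```

```text
t 2.35 tcp [0.4645 0.1124 0.1772] yaw 1.4382 tilt 0.0049 open 0.0360 F [-0.24 -0.85 -0.38] q [-0.16  0.61 -0.27  2.06  0.31  0.52  0.78]
tool shift needed [ 0.1072 -0.0003  0.0026] roll 0.0002
```

View pics/s1.png

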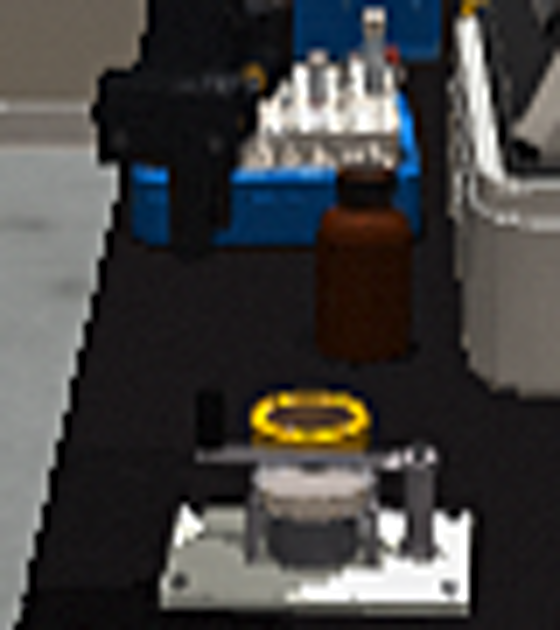

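View pics/t1.png

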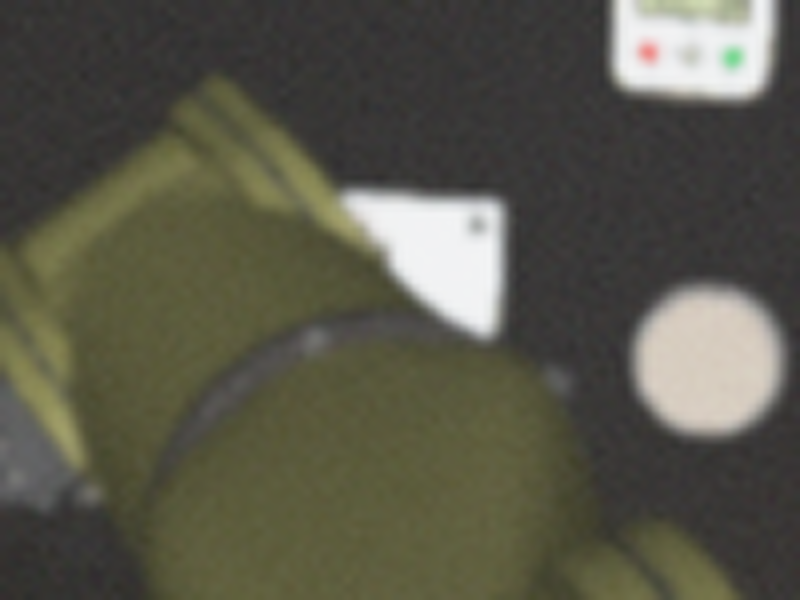

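The side view shows the fingers at crop (200,200), straight above the knob at (210,415). The arm hides the nest in the top view. I'll descend round the knob.

Request:
arm_command --pt "0.036 0.03 0 0.002 0" --pt "0.036 0.03 0 0 0" --pt "0.036 0.02 0 0 0" --pt "0.036 0.015 0 0 0" --pt "0.036 0.008 0 0 0" --pt "0.036 0.002 0 0 0" --pt "0.036 0 0 0 0"

```text
clock: 3.32
tool_pos: [0.4685, 0.1129, 0.0743]
eef_rot: [0.047, 0.705, -0.047, 0.706]
contact_force: [0.7, 1.0, 0.4]
opening: 0.405
```

```bash
python3 -c "
from h import *
need([.4665,.1115,.070],1.438)
snap('side','s2',(205,120,285,210),7)"
```

```text
t 3.33 tcp [0.4685 0.1129 0.0743] yaw 1.4379 tilt 0.0012 open 0.0357 F [0.67 0.96 0.41] q [-0.25  0.8  -0.13  2.12  0.41  0.24  0.7 ]
tool shift needed [ 0.0043 -0.0016 -0.0018] roll -0.0001
```

View pics/s2.png

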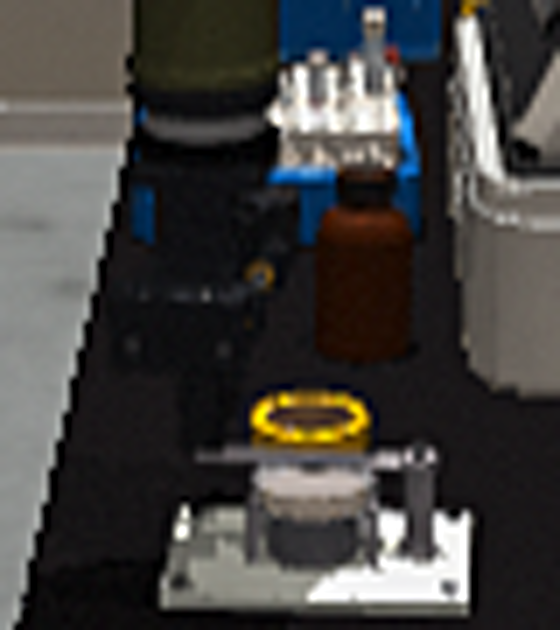

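Request:
arm_command --pt "0.036 0 -0.001 -0.001 0.05" --pt "0.036 0 0.011 0 0.1" --pt "0.036 0 0.011 0 0.1" --pt "0.036 0 0.011 0 0.1" --pt "0.036 0 0.011 0 0.1" --pt "0.036 0 0.011 0 0.1" --pt "0.036 0 0.011 0 0.1" --pt "0.036 0 0.011 0 0.1" --pt "0.036 0 0.011 0 0.1"

```text
clock: 4.5
tool_pos: [0.5098, 0.1859, 0.0738]
eef_rot: [0.335, 0.623, -0.335, 0.622]
contact_force: [-0.7, 0.2, -0.1]
opening: 0.411
```

```bash
python3 -c "
from h import *
a=.133+.8
need([.576-.1105*np.cos(a),.0968+.1105*np.sin(a),.074],1.438-.8)
snap('side','s3',(205,120,285,210),7)"
```

```text
t 4.50 tcp [0.5098 0.1859 0.0738] yaw 0.5831 tilt 0.0013 open 0.0362 F [-0.66  0.16 -0.09] q [-0.44  0.84  0.01  1.94 -0.02  0.36  0.17]
tool shift needed [-0.0002  0.0001  0.0005] roll -0.0549
```

View pics/s3.png

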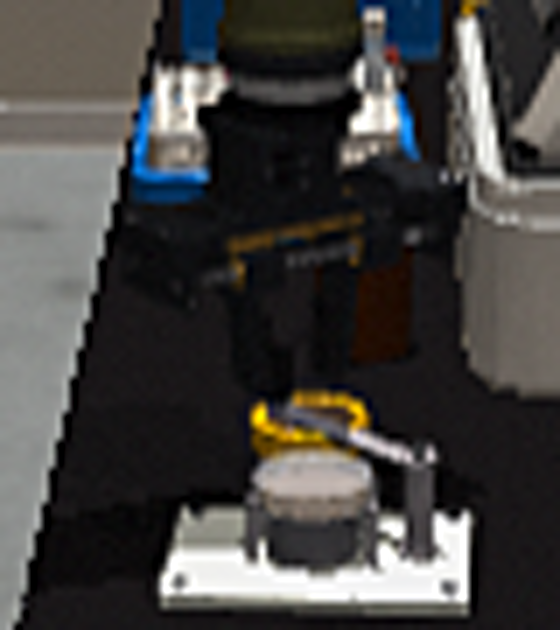

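The lever has swung to roughly 0.75 rad, with its free end at crop (275,405), and the dish is still on its seat at (312,480). I'll continue the arc.

Request:
arm_command --pt "0.036 0 0.011 0 0.1" --pt "0.036 0 0.011 0 0.1" --pt "0.036 0 0.011 0 0.1" --pt "0.036 0 0.011 0 0.1" --pt "0.036 0 0.011 0 0.1" --pt "0.036 0 0.011 0 0.1" --pt "0.036 0 0.011 0 0.1" --pt "0.036 0 0.011 0 0.1" --pt "0.036 0 0 0 0"

```text
clock: 5.68
tool_pos: [0.5941, 0.2056, 0.0738]
eef_rot: [0.55, 0.444, -0.55, 0.445]
contact_force: [-0.4, 0.5, 0.6]
opening: 0.409
```

```bash
python3 -c "
from h import *
a=.133+1.6
need([.576-.1105*np.cos(a),.0968+.1105*np.sin(a),.074],1.438-1.6)
snap('side','s4',(205,120,285,210),7)"
```

```text
t 5.67 tcp [0.5941 0.2056 0.0738] yaw -0.2113 tilt 0.0008 open 0.0360 F [-0.41  0.47  0.62] q [-0.53  0.93  0.22  1.68 -0.33  0.57 -0.32]
tool shift needed [-0.0002 -0.0002 -0.0002] roll -0.0493
```

View pics/s4.png

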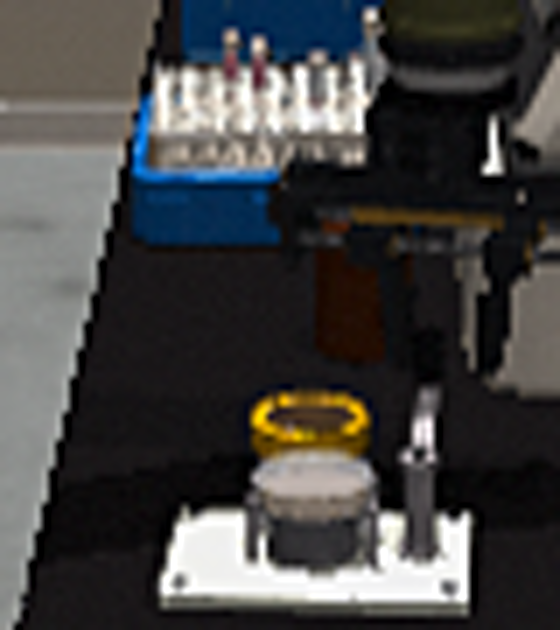

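The lever now points back along nest +y at about 1.6 rad, from the post at crop (420,455) to the knob at (430,385). The dish is still on its seat. I'll release, lift and go above the dish.

Request:
arm_command --pt "0.036 0 -0.004 0 0" --pt "0.036 -0.03 0 0 0" --pt "0.036 -0.03 0 0 0" --pt "0.036 -0.02 -0.015 0.04 0" --pt "0.036 -0.02 -0.015 0.04 0" --pt "0.036 -0.02 -0.015 0.039 0" --pt "0.05 0 0 0 -0.17" --pt "0.06 0 0 0 -0.17" --pt "0.07 0 0 0 -0.17" --pt "0.08 0 0 0 -0.17" --pt "0.084 0 0 0 -0.17" --pt "0.084 0 0 0 -0.17"

```text
clock: 7.22
tool_pos: [0.5199, 0.0999, 0.1938]
eef_rot: [0.261, 0.657, -0.261, 0.657]
contact_force: [-0.6, 0.1, -0.9]
opening: 0.953
```

Request:
arm_command --pt "0.084 0 0 0 -0.17" --pt "0.084 0 0 0 -0.17" --pt "0.084 0 0 0 -0.17" --pt "0.084 0 0 0 -0.17" --pt "0.084 0 0 0 -0.032" --pt "0.084 0 0 0 0"

```text
clock: 7.98
tool_pos: [0.5204, 0.0998, 0.1937]
eef_rot: [0.019, 0.707, -0.019, 0.707]
contact_force: [0.2, -0.8, -0.1]
opening: 0.958
```

```bash
python3 -c "
from h import *
need([.521,.0995,.031],1.5208)
snap('side','s5',(205,120,285,210),7);p,d=snap('top','t5',(190,140,290,215),8)"
```

```text
t 7.97 tcp [0.5204 0.0998 0.1937] yaw 1.5183 tilt 0.0003 open 0.0844 F [ 0.22 -0.8  -0.07] q [-0.12  0.64 -0.25  1.9   0.25  0.64  0.99]
tool shift needed [ 0.1627 -0.0003  0.0007] roll -0.0025
```

View pics/s5.png

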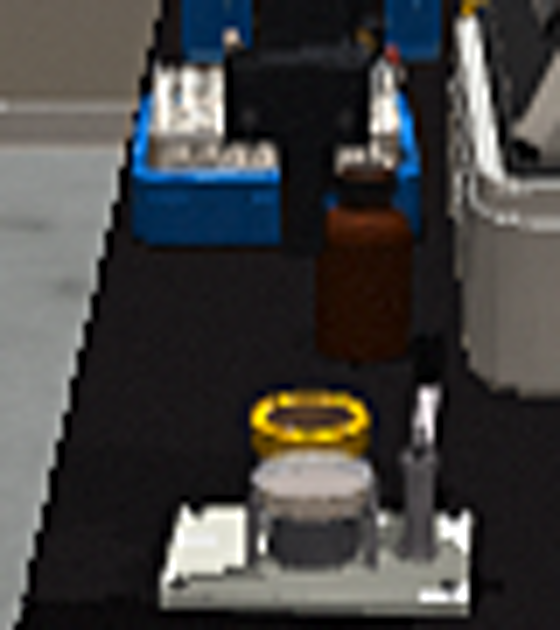

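View pics/t5.png

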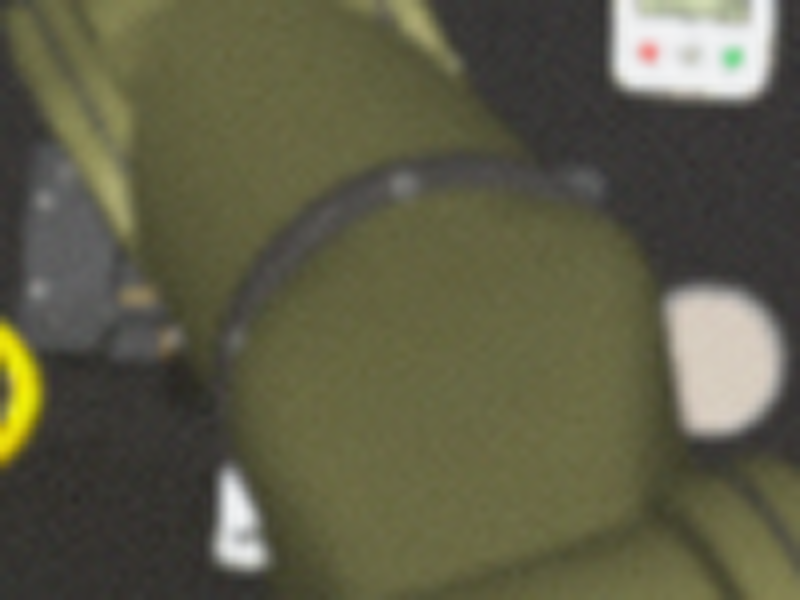

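The lever is open and stays there, with the knob at side crop (428,355). The dish is fully visible, with its top face centred near (313,472) and the fingers above it. I'll remeasure the dish from the clear side view.

```bash
python3 - <<'E'
from h import *
f=lambda c:((np.array(c,float)+.5)/7-.5)+np.array((205,120))
# dish top face edges in side crop: left, right, back, front(upper rim)
E=at_z('side',f([[249,474],[377,474],[313,450],[313,497]]),.055); print(E.round(4),'x',E[:2,0].mean(),'y',E[2:,1].mean())
S=at_z('side',f([[0,0]]),.055)
Z=np.load('s5.npz'); uv,P=cloud('side',Z['d'],(236,180,265,195))
m=(abs(P[:,2]-.055)<.003)&(np.hypot(P[:,0]-.521,P[:,1]-.0995)<.045); Q=P[m]; print(m.sum(),Q.mean(0),(Q.min(0)+Q.max(0))/2,Q.min(0),Q.max(0))
# same for spare for bias comparison top vs side
E
python3 - <<'E'
import sys; sys.path.insert(0,'.')
from h import *
p=np.load('s5.npz')['p']
big=cv2.resize(p[165:210,225:285,::-1],None,fx=12,fy=12,interpolation=cv2.INTER_CUBIC)
t=np.linspace(0,2*np.pi,60)
for c,col in(((.521,.0995),(0,0,255)),((.521,.0965),(0,255,0))):
  for z in(.055,):
    for u in proj('side',np.c_[c[0]+.031*np.cos(t),c[1]+.031*np.sin(t),np.full(60,z)]): cv2.circle(big,tuple(int(round(q)) for q in ((u-[225,165]+.5)*12-.5)),1,col,-1)
cv2.imwrite('pics/ov2.png',big)
E
```

```text
[[0.4872 0.103  0.055 ]
 [0.5543 0.1033 0.055 ]
 [0.5204 0.1361 0.055 ]
 [0.5211 0.0726 0.055 ]] x 0.5207475219490452 y 0.1043809650684383
94 [0.52078106 0.09943785 0.05421025] [0.51982298 0.09867184 0.05432296] [0.49060216 0.06668792 0.05201132] [0.5490438  0.13065577 0.0566346 ]
```

View pics/ov2.png

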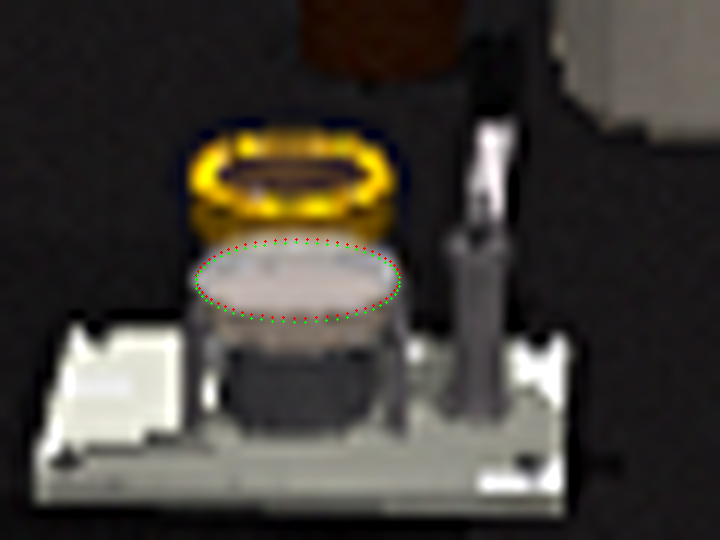

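The measurements agree on the dish centre: (0.521, 0.0995) from depth and from the overlay. I'll descend with the jaws open, stopping with the tips about 30 mm above the bench.

Request:
arm_command --pt "0.084 0.035 0 0.0007 0" --pt "0.084 0.035 0 0 0" --pt "0.084 0.03 0 0 0" --pt "0.084 0.025 0 0 0" --pt "0.084 0.02 0 0 0" --pt "0.084 0.012 0 0 0" --pt "0.084 0.006 0 0 0" --pt "0.084 0 0 0 0" --pt "0.084 0 0 0 0"

```text
clock: 9.2
tool_pos: [0.5219, 0.0999, 0.0313]
eef_rot: [0.018, 0.706, -0.018, 0.707]
contact_force: [-0.5, -0.2, 0.4]
opening: 0.955
```

```bash
python3 -c "
from h import *
need([.521,.0995,.029],1.5208)
snap('side','s6',(225,155,285,210),10)"
```

```text
t 9.20 tcp [0.5219 0.0999 0.0313] yaw 1.5198 tilt 0.0012 open 0.0841 F [-0.53 -0.16  0.37] q [-0.21  0.91 -0.12  1.98  0.36  0.27  0.9 ]
tool shift needed [ 0.0023 -0.0005 -0.0009] roll -0.001
```

View pics/s6.png

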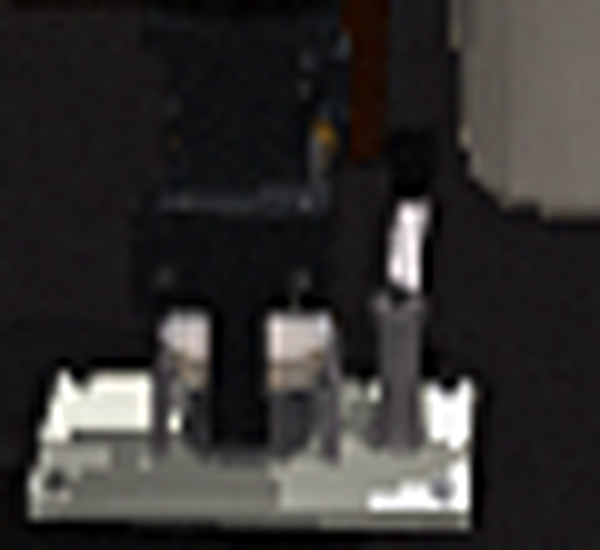

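The near finger is in front of the dish at crop (239,300-450), with dish visible on both sides and clear of the pins. I'll close gradually.

Request:
arm_command --pt "0.076 0.0015 0 0 0" --pt "0.07 0 0 0 0" --pt "0.066 0 0 0 0" --pt "0.064 0 0 0 0" --pt "0.064 0 0 0 0" --force 5

```text
clock: 9.88
tool_pos: [0.5215, 0.0999, 0.0292]
eef_rot: [0.018, 0.707, -0.018, 0.707]
contact_force: [-0.1, 0.7, 0.6]
opening: 0.728
```

Request:
arm_command --pt "0.062 0 0 0 0" --pt "0.06 0 0 0 0" --pt "0.058 0 0 0 0" --pt "0.056 0 0 0 0" --pt "0.056 0 0 0 0" --force 5

```text
clock: 10.5
tool_pos: [0.5215, 0.0999, 0.0292]
eef_rot: [0.018, 0.707, -0.018, 0.707]
contact_force: [0.3, 0.2, 1.1]
opening: 0.704
```

```bash
python3 -c "
from h import *
need([.521,.0995,.029],1.5208)
snap('side','s7',(225,155,285,210),10)"
```

```text
t 10.50 tcp [0.5215 0.0999 0.0292] yaw 1.5200 tilt 0.0001 open 0.0620 F [0.27 0.23 1.09] q [-0.21  0.91 -0.12  1.98  0.36  0.26  0.9 ]
tool shift needed [ 0.0002 -0.0004 -0.0005] roll -0.0008
```

View pics/s7.png

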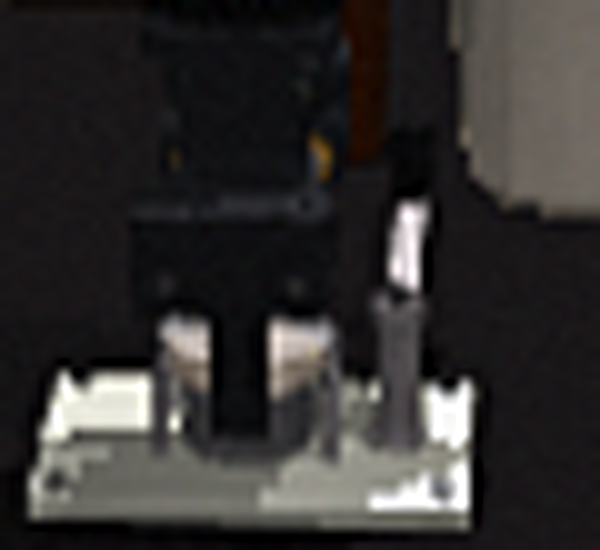

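The fingers stopped at 62.0 mm, which is the dish's diameter, with no sideways force. I'll firm the grip and lift straight up 16 cm.

Request:
arm_command --pt "0.05 0 0 0 0" --pt "0.05 0 0 0 0" --pt "0.05 -0.003 0 0 0" --pt "0.05 -0.005 0 0 0" --pt "0.05 -0.008 0 0 0" --pt "0.05 -0.012 0 0 0" --pt "0.05 -0.012 0 0 0" --pt "0.05 0 0 0 0" --force 12

```text
clock: 11.55
tool_pos: [0.5222, 0.1, 0.0705]
eef_rot: [0.018, 0.706, -0.018, 0.708]
contact_force: [-0.2, 0.2, -0.6]
opening: 0.692
```

```bash
python3 -c "
from h import *
need([.521,.0995,.189],1.5208)
snap('side','s8',(225,145,285,210),9)"
```

```text
t 11.55 tcp [0.5222 0.1    0.0705] yaw 1.5198 tilt 0.0024 open 0.0610 F [-0.22  0.19 -0.62] q [-0.18  0.84 -0.15  1.97  0.34  0.35  0.91]
tool shift needed [-0.1185 -0.0005 -0.001 ] roll -0.001
```

View pics/s8.png

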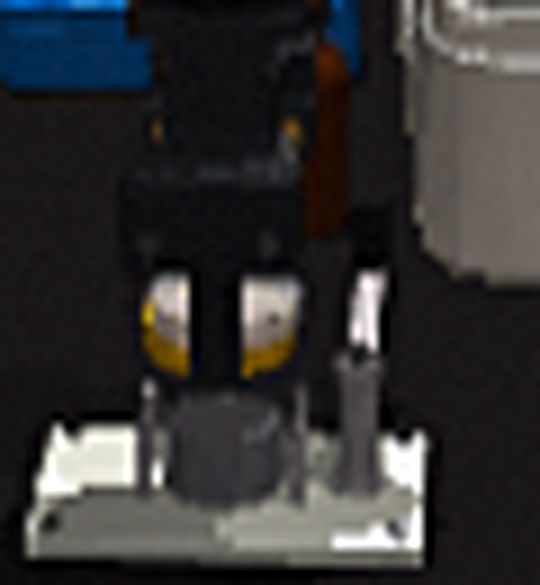

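The dish is off the seat, clear of the pins and level, with the bare pedestal at crop (225,440) and the tape behind. I'll continue up.

Request:
arm_command --pt "0.05 -0.006 0 0 0" --pt "0.05 -0.012 0 0 0" --pt "0.05 -0.016 0 0 0" --pt "0.05 -0.016 0 0 0" --pt "0.05 -0.016 0 0 0" --pt "0.05 -0.016 0 0 0" --pt "0.05 -0.012 0 0 0" --pt "0.05 -0.008 0 0 0" --pt "0.05 -0.004 0 0 0" --pt "0.05 0 0 0 0" --pt "0.05 0 0 0 0" --pt "0.05 0 0 0 0"

```text
clock: 13.1
tool_pos: [0.5212, 0.0998, 0.1748]
eef_rot: [0.018, 0.707, -0.018, 0.707]
contact_force: [0.2, 0.8, -0.3]
opening: 0.702
```

Request:
arm_command --pt "0.05 0 0 0 0" --pt "0.05 0 0 0 0" --pt "0.05 0 0 0 0" --pt "0.05 0 0 0 0" --pt "0.05 0 0 0 0" --pt "0.05 0 0 0 0" --pt "0.05 0 0 0 0" --pt "0.05 0 0 0 0" --pt "0.05 0 0 0 0" --pt "0.05 0 0 0 0" --pt "0.05 0 0 0 0" --pt "0.05 0 0 0 0"

```text
clock: 14.6
tool_pos: [0.5214, 0.0999, 0.1752]
eef_rot: [0.018, 0.707, -0.018, 0.707]
contact_force: [0.5, 0.2, -0.5]
opening: 0.695
```

```bash
python3 -c "
from h import *
need([.521,.0995,.189],1.5208)
p,d=snap('side','s9',(205,110,295,215),6);p,d=r.snapshot('top');cv2.imwrite('pics/t9.png',p[:,:,::-1])"
```

```text
t 14.60 tcp [0.5214 0.0999 0.1752] yaw 1.5201 tilt 0.0001 open 0.0613 F [ 0.46  0.19 -0.49] q [-0.12  0.66 -0.25  1.91  0.27  0.6   0.97]
tool shift needed [-0.0138 -0.0004 -0.0004] roll -0.0007
```

View pics/s9.png

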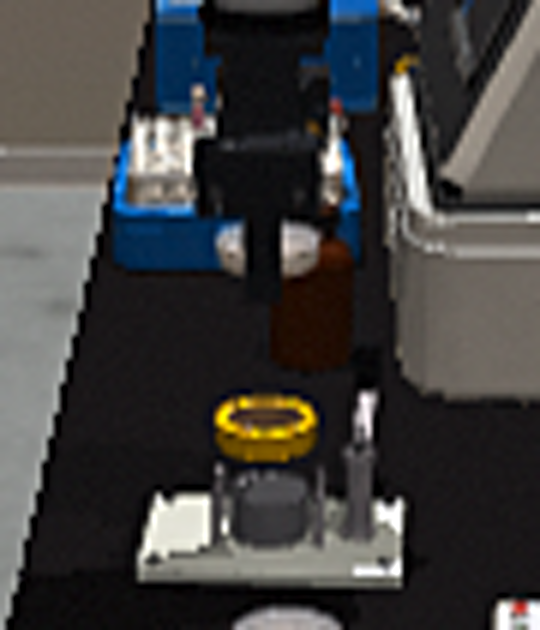

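View pics/t9.png

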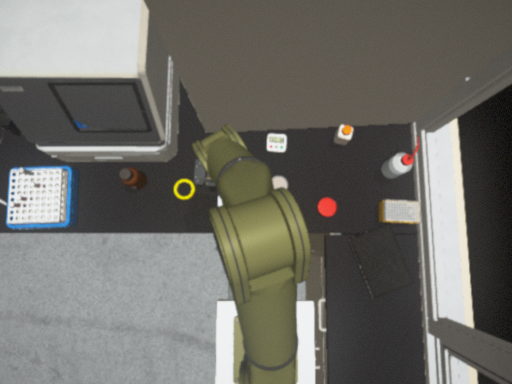

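The dish is held level at side crop (268,248), above the empty pedestal at (268,510). The lever is open, and the tape, spare dish and bottles are where they started. I'll hold one more second, then hand in.

Request:
arm_command --pt "0.05 0 0 0 0" --pt "0.05 0 0 0 0" --pt "0.05 0 0 0 0" --pt "0.05 0 0 0 0" --pt "0.05 0 0 0 0" --pt "0.05 0 0 0 0" --pt "0.05 0 0 0 0" --pt "0.05 0 0 0 0"

```text
clock: 15.7
tool_pos: [0.5215, 0.0998, 0.1752]
eef_rot: [0.018, 0.707, -0.018, 0.707]
contact_force: [0.2, -0.0, 0.3]
opening: 0.695
```

```bash
python3 -c "
from h import *
need([.521,.0995,.175],1.52)
print(r.finish_job())"
```

```text
t 15.70 tcp [0.5215 0.0998 0.1752] yaw 1.5201 tilt 0.0001 open 0.0612 F [ 0.22 -0.04  0.31] q [-0.12  0.66 -0.25  1.91  0.27  0.6   0.97]
tool shift needed [ 0.0002 -0.0004 -0.0004] roll 0.0001
the job is handed in; nothing more can be done
None
```

I swung the clamp lever open to about 1.6 rad with the fingers caged loosely round its knob; the dish stayed on its seat. I then gripped the dish by its rim along nest y at 12 N, lifted it about 146 mm straight up, and held it still for over 2.5 s. I handed the job in at 15.7 s with the dish still in the air.

**Last checks:**
- **Hold:** the tool was steady to under 1 mm with tilt of about 0, and the dish looked level above the empty pedestal.
- **Scene:** the lever stayed open, and the bystanders visible in the last pictures showed no movement.
- **Small disagreements:** the finger opening read 61.2–61.3 mm during the hold, against 62.0 mm at first contact and the dish's 62 mm. I put this down to the firmer grip or a slightly off-centre hold. Camera estimates of the nest's position differed by 2–4 mm, and one rough reading of the dish by about 5 mm, but this did not affect the grasp.

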